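Set the sander's air-filled contact wheel in its fork with the valve on top

TASK

Take the air-filled contact wheel, the larger of the two wheels in the plywood rack, and set it down in the open fork of the belt sander, its axle resting at the bottom of both slots and the wheel midway between the two arms. Spin it on its axle, letting go and taking the tyre again as needed, so that it is left standing with its valve stem straight up above the axle, ready for the pump. Leave the other wheel in the rack and do not knock the rest of the bench about.

Things in the scene. Friction and masses are not known exactly. Their poses are not given: they have to be found in the camera images.
- wheel_center (a point): centre of the contact wheel, on its axle. Black tyre, 180 mm diameter, 44 mm wide, sides flat beyond 52 mm radius; metal web and hub. Stands upright in the rack; 0.5 to 0.85 kg with axle. Its x: along the axle, towards the side with the valve stem (about world +x at the start). Its z: from the axle towards the valve, so z up = valve on top. At the start the valve is in the lower half
- axle: steel axle of the contact wheel, 16 mm diameter, 184 mm long, level, sticking out 70 mm on either side of the tyre. Origin: its middle, the same point as the wheel's centre; x along it. The wheel turns on it without end, against a light friction of about 0.03 N m, and stays where it is left
- valve_tip (a point): outer end of the valve stem: a brass tube with a black cap, about 35 mm long and up to 15 mm thick, on one side of the wheel only, ending 26 mm beyond the side of the tyre. It lies 48 mm from the wheel's centre along the axle and 38 mm out from the axle, and turns with the wheel
- fork_seat (a point): where the wheel's centre is when its axle lies at the bottom of both fork slots: 130 mm above the bench, midway between the two upright arms of the sander's fork. Its x runs along the seated axle (nearly world x), y level and square to it. Each arm has an upright slot, 20 mm wide, open at the top with a 40 mm flared mouth; slot floor 8 mm below this point
- sander: bench belt sander, fixed, belt off; origin on the bench under fork_seat, same axes. Fork arms: 12 mm steel plates, inner faces at x = -65 and +65 mm, 60 mm wide along y, tops 152 mm above the bench. Drive drum, guard and motor stand about 340 mm from the fork towards -y, up to 235 mm high; from there to the fork it stays below 130 mm, and it ends 65 mm beyond the fork towards +y
- rack: fixed plywood wheel rack; origin on the bench under its middle; x runs along the wheels' axles. Two stations, 92.5 mm to either side along y; in each the axle lies in open-topped 20 mm slots in side boards 65 to 83 mm from the middle along x. Axle centres 108 mm above the bench, board tops 125 mm: lifted 30 mm, an axle is clear
- idler_center (a point): centre of the other wheel in the rack, to be left there: a solid idler, 120 mm in diameter and 44 mm wide, without a valve, on an axle like the first. Which wheel has which station varies
- pump: small hand pump lying on the bench, 220 mm long and 35 mm high: a bystander, as are the three below. Origin: under its middle; x along it
- spanner: spanner lying on the bench, 170 mm long, 15 mm high. Origin: under its middle
- vase: small blown-glass vase, 80 mm in diameter and 130 mm high, standing. Origin: under its middle
- jar: small plastic jar, 68 mm in diameter and 75 mm high, standing. Origin: under its middle

How it is judged:
At the end, for the whole second after the job is handed in: Contact wheel at rest in the fork, axle at the bottom of both slots (centre within 4 mm in height, 5 mm across, 12 mm of midway between the arms), valve within 0.2 rad of straight up. Idler still in its place (15 mm); pump, spanner, vase and jar within 30 mm of where they were (x of wheel_center in the frame of fork_seat between -0.012 and 0.012 m and y of wheel_center in the frame of fork_seat between -0.005 and 0.005 m and z of wheel_center in the frame of fork_seat between -0.004 and 0.004 m and angle between the x axis of wheel_center and the x axis of fork_seat, either way round below 0.07 rad and angle between wheel_center's own z axis and vertical below 0.2 rad and height (world z) of valve_tip above 0.155 m and distance of idler_center from where it was at the start of the episode below 0.015 m and distance of each of pump, spanner, vase, jar from where it was at the start of the episode below 0.03 m); the robot touches nothing.
It fails at once if the glass vase is tipped over (angle between vase's own z axis and vertical above 0.5 rad).
It also fails if it takes over 72 s, if anything falls off the work surface, if the arm or the gripper's body presses on something with over 40 N, if the wrist force passes 120 N, or if a joint passes its speed limit or range.

ROBOT

A 7-joint arm with a two-finger parallel gripper is mounted at the origin on the work surface. World frame = base frame: x ahead of the robot, y to its left, z up, the work surface at z = 0. Lengths are in m, angles in rad, forces in N, time in s.
With the tool pointing down it reaches from about 0.425 to 0.925 m from the base axis. Payload 6.8 kg.
Tool frame: the origin (TCP) lies at the very end of the fingers, on their centre line; the grasp point (between the pads) lies 19 mm behind it; z points along the fingers, x is the direction in which the jaws open and shut, and the axes are right-handed (so a half turn about z gives the same grasp; the last joint's range is limited). The gripper opens to 85 mm and grips with 20 to 120 N. Pads are 22 mm wide; open, the fingers measure 114 mm over their backs; the gripper's body (76 mm by 85 mm) begins 54 mm behind the grasp point. The pads swing forward as they close: fully open they stand 13 mm farther back than shut.
Start: joints at [1.209, 0.477, 0.022, 1.555, -0.011, 1.109, -0.083], TCP at [0.169, -0.653, 0.231] pointing down, gripper open.
Joint ranges: [-2.96, 2.96], [-0.34, 2.1], [-1.41, 1.46], [0.24, 2.44], [-1.37, 4.51], [0.17, 1.92], [-2.96, 2.96]. Speed limits (rad/s): [2.39, 2.39, 3.14, 3.14, 3.14, 3.14, 3.14].

INTERFACE

Orientations are given as a rotation vector (axis times angle).
In Python, from bench import * gives the robot as it stands.
- The arm moves only by the tool servo_tool, never from a script. Its argument "increments" is one flat list of numbers, 7 for each row, row after row: the shift along the tool's x, y, z in mm, then the turn, a rotation vector about the tool's x, y, z in rad, then the finger opening in mm, from 0 to 85.4. In form: [tx, ty, tz, wx, wy, wz, fingers, tx, ty, tz, wx, wy, wz, fingers, ...]. A call has exactly 8 rows; each row shifts and turns the commanded pose from where the row before left it, along the tool's axes as they then stand; what a row does not reach is not made up. A row lasts 1/8 s, in which the tool goes at most 62.5 mm and 10.7 degrees, less where a joint would pass 70% of its speed; a pose out of reach is approached as far as the arm can. A call is refused whole if a number of a shift passes 62.5 or a number of a turn 0.188, either way. A call with a gripper value outside its range is refused whole. The fingers move at their own pace and stop on an object; "squeeze" is the grip in N (left out, the last holds). Time passes only in rows, so rows that do not move let the fingers close, or fill a call up. It gives the time, the measured TCP pose, the force and the opening at its end, in the units of the state.
- get_obs(): the state, without advancing time (a new reading comes with each control period).
- grab_frame(name): name is "scene" or "top" or "wrist"; returns (picture, depth): 384x512x3 uint8, red, green, blue; 384x512 float32, m along the optical axis (not along the pixel's ray), 0 where there is no reading.
- calibration(name): a dict with "fx", "fy", "cx", "cy" (pixels), "k1" (the pictures are not rectified: a ray, as slopes to the right and down, at radius r is drawn at 1 + k1 r^2 times it, then the intrinsics apply), "eye" and "orientation" of the camera in the world; the wrist camera has in their place "T_tool_cam" (4x4, takes a point from camera to tool coordinates, whose origin is the TCP and whose axes are the tool frame's). Camera axes: x right, y up, looking along -z (the intrinsics and any distortion apply to the point x, -y, -z); pixel columns grow to the right and rows downward; lengths in m; the calibration is good to about 2 mm. A picture is of the moment at which its call begins: read the wrist's pose just before it. calibration takes no time and is no camera call.
- hand_in(): hands the job in, once; it reports no verdict.
The state is a dict: "clock": time; "joints": joint angles; "qvel": joint speeds; "tau": joint torques, N m; "tcp_pos": TCP position; "orientation": TCP orientation; "contact_force": force on the tool from outside, world axes, zero at the start; "moment": the same for the moment, N m; "grip_width": finger opening in m.
Only numpy, scipy, OpenCV 4.12 (cv2) and the standard library are available. Lean on these libraries where they do the work, as an engineer would, in place of code of your own. Each camera call takes 0.05 s, during which the arm holds its last target.

## Working session

There is one attempt and no reset: what is moved stays moved. The work goes in short steps, Python scripts to look and compute and a tool call to move; the robot and the scene stay as the last step left them, time stands still between calls to the robot, and variables do not carry over. Pictures are saved under pics/ and viewed, and the job is handed in when it is done.

Besides the shell and the picture viewer there is one more tool, called after ">>>" in YAML: its name, and indented under it one key for each argument. servo_tool: Moves the arm, as the interface text tells. Its arguments: {"type":"object","properties":{"increments":{"type":"array","items":{"type":"number"}},"squeeze":{"type":"number"}},"required":["increments"]}

```bash
ls; mkdir -p pics
cat > h.py <<'E'
from bench import *
import numpy as np, cv2
from scipy.spatial.transform import Rotation as R
def save(name,fn):
    p,d=grab_frame(name); cv2.imwrite('pics/'+fn+'.png',p[:,:,::-1]); np.savez('pics/'+fn+'.npz',p=p,d=d); return p,d
E
python3 - <<'E'
from h import *
s=get_obs(); print(s)
for n in ['scene','top','wrist']:
    print(n,calibration(n)); save(n,n+'0')
E
```

```text
pics
{'clock': 0.0, 'joints': array([ 1.20891663,  0.47779749,  0.02236135,  1.55644877, -0.01150851,
        1.10928802, -0.08308793]), 'qvel': array([-4.37288121e-04, -1.79113497e-03,  1.50978124e-03,  6.87620606e-05,
        1.09726982e-03,  2.89426927e-05, -1.78596784e-03]), 'tau': array([-2.17660358e-04, -5.96451259e+01,  1.60761539e+00, -2.81202632e+01,
        1.23947219e-02,  9.42163635e-03, -2.85760552e-05]), 'tcp_pos': array([ 0.16929639, -0.65281819,  0.23032901]), 'orientation': array([-2.48392448e+00,  1.92183456e+00,  2.37711151e-03]), 'contact_force': array([-0.22338729, -0.66038072,  0.90010867]), 'moment': array([0.00981363, 0.00653106, 0.02797627]), 'grip_width': 0.08504383566654986}
scene {'fx': 422.5354200272406, 'fy': 422.5354200272406, 'cx': 256.7490156840489, 'cy': 198.97850216819168, 'k1': -0.0010539987455214022, 'eye': array([1.33132559, 0.59725031, 0.87661073]), 'orientation': array([0.50076552, 0.93302629, 2.0285784 ])}
top {'fx': 440.80464078377776, 'fy': 440.80464078377776, 'cx': 254.4209236095793, 'cy': 196.20586254983837, 'k1': -0.16589440586923013, 'eye': array([0.49779486, 0.07822982, 1.23109935]), 'orientation': array([ 0.04590234, -0.06009509, -1.59234653])}
wrist {'fx': 327.7902968658875, 'fy': 327.7902968658875, 'cx': 257.1922676278866, 'cy': 185.678475781397, 'k1': 0.011371748729044218, 'T_tool_cam': array([[ 9.99999700e-01, -3.15191820e-04, -7.07706963e-04,
        -1.33451982e-03],
       [-5.03540171e-04, -9.58661128e-01, -2.84549799e-01,
        -7.19016472e-02],
       [-5.88763386e-04,  2.84550070e-01, -9.58660999e-01,
        -1.42631286e-01],
       [ 0.00000000e+00,  0.00000000e+00,  0.00000000e+00,
         1.00000000e+00]])}
```

View pics/scene0.png

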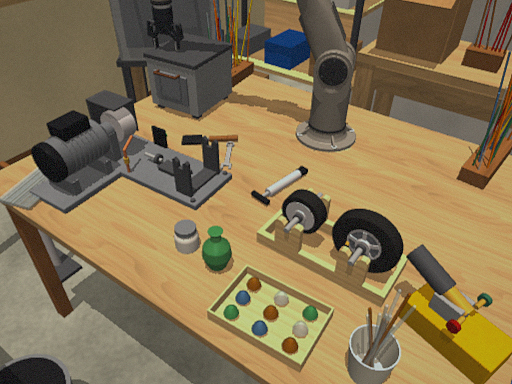

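View pics/top0.png

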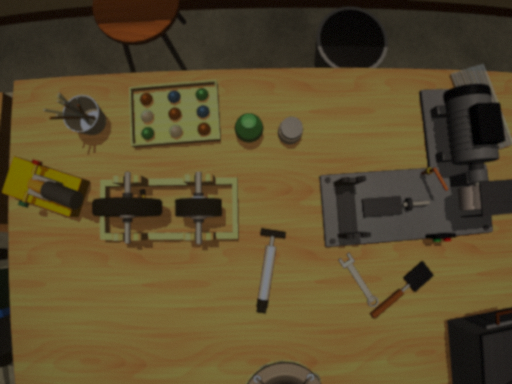

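View pics/wrist0.png

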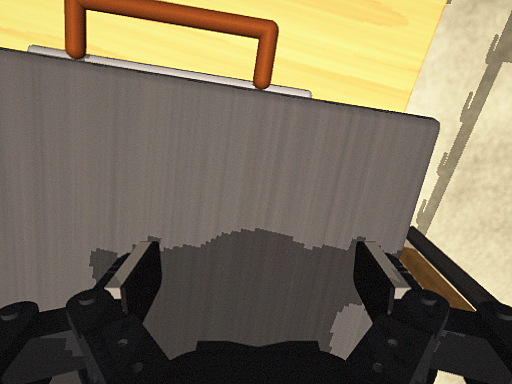

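```bash
cat >> h.py <<'E'
def rays(n,uv,obs=None):
    c=calibration(n); uv=np.asarray(uv,float).reshape(-1,1,2)
    K=np.array([[c['fx'],0,c['cx']],[0,c['fy'],c['cy']],[0,0,1]])
    p=cv2.undistortPoints(uv,K,np.array([c['k1'],0,0,0,0.]))[:,0]
    d=np.c_[p[:,0],-p[:,1],-np.ones(len(p))]
    if n=='wrist':
        T=np.eye(4);T[:3,:3]=R.from_rotvec(obs['orientation']).as_matrix();T[:3,3]=obs['tcp_pos'];T=T@c['T_tool_cam']
        return T[:3,3],d@T[:3,:3].T
    return c['eye'],d@R.from_rotvec(c['orientation']).as_matrix().T
def onplane(n,uv,z,obs=None):
    e,d=rays(n,uv,obs); return e+d*((z-e[2])/d[:,2])[:,None]
def cloud(n,d,obs=None):
    h,w=d.shape; v,u=np.mgrid[:h,:w]; e,r=rays(n,np.c_[u.ravel(),v.ravel()],obs)
    return (e+r*d.reshape(-1,1)).reshape(h,w,3)
def project(n,P):
    c=calibration(n); q=(np.asarray(P)-c['eye'])@R.from_rotvec(c['orientation']).as_matrix()
    x=q[...,0]/-q[...,2]; y=-q[...,1]/-q[...,2]; f=1+c['k1']*(x*x+y*y)
    return np.stack([c['fx']*x*f+c['cx'],c['fy']*y*f+c['cy']],-1)
E
python3 - <<'E'
from h import *
import cv2
for n in ['scene','top']:
    z=np.load(f'pics/{n}0.npz'); d=z['d']; C=cloud(n,d); np.save(f'pics/{n}C.npy',C)
    pts={'scene':[(250,310),(188,235),(216,250),(300,210),(368,235),(210,155),(185,178)],'top':[(127,207),(198,207),(345,180),(350,235),(345,210),(400,240),(250,360),(170,240)]}[n]
    for u,v in pts: print(n,(u,v),C[v,u].round(3))
def crop(n,x0,y0,x1,y1,s,fn):
    p=np.load(f'pics/{n}0.npz')['p'][y0:y1,x0:x1,::-1]
    p=cv2.convertScaleAbs(p,alpha=1.5,beta=15)
    cv2.imwrite(f'pics/{fn}.png',cv2.resize(p,None,fx=s,fy=s,interpolation=cv2.INTER_CUBIC))
crop('scene',250,180,410,300,5,'c1'); crop('top',85,160,245,255,5,'c2'); crop('top',310,155,500,265,4,'c3'); crop('scene',110,110,240,210,6,'c4')
E
```

```text
scene (250, 310) [0.835 0.24  0.006]
scene (188, 235) [ 0.775 -0.009  0.068]
scene (216, 250) [0.785 0.097 0.086]
scene (300, 210) [0.571 0.213 0.128]
scene (368, 235) [0.57  0.404 0.147]
scene (210, 155) [ 0.474 -0.185  0.091]
scene (185, 178) [ 0.616 -0.164  0.093]
top (127, 207) [0.549 0.373 0.192]
top (198, 207) [0.546 0.205 0.167]
top (345, 180) [ 0.605 -0.157  0.156]
top (350, 235) [ 0.469 -0.166  0.152]
top (345, 210) [ 0.535 -0.182  0.031]
top (400, 240) [ 0.447 -0.338  0.021]
top (250, 360) [ 0.121  0.089 -0.004]
top (170, 240) [0.463 0.305 0.003]
```

View pics/c1.png

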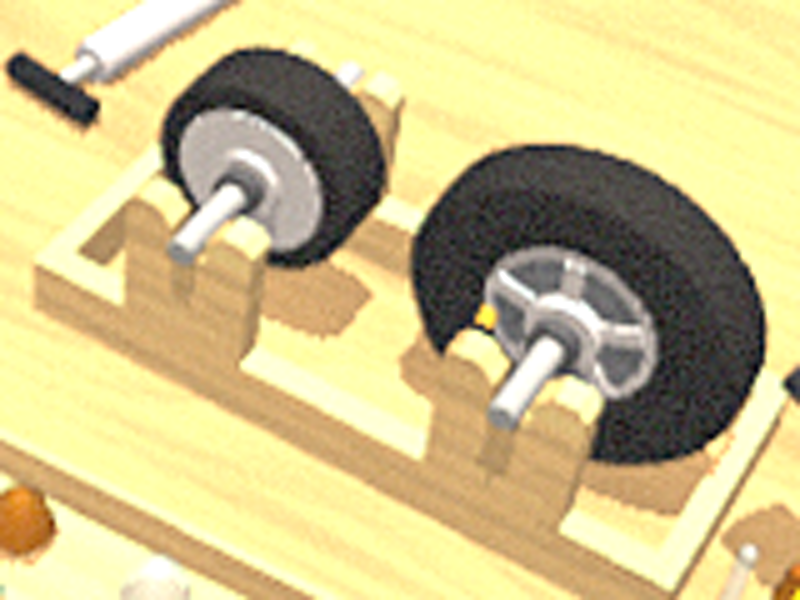

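View pics/c2.png

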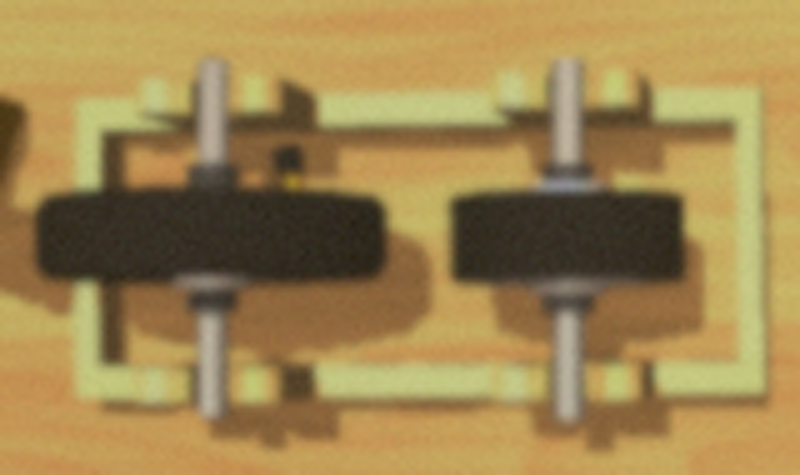

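View pics/c3.png

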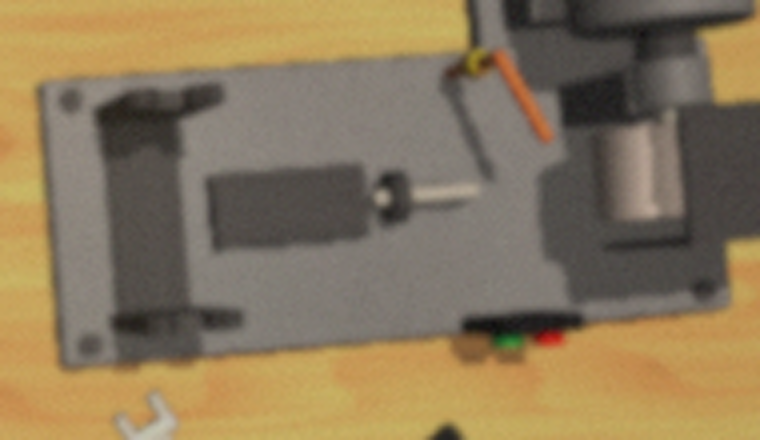

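View pics/c4.png

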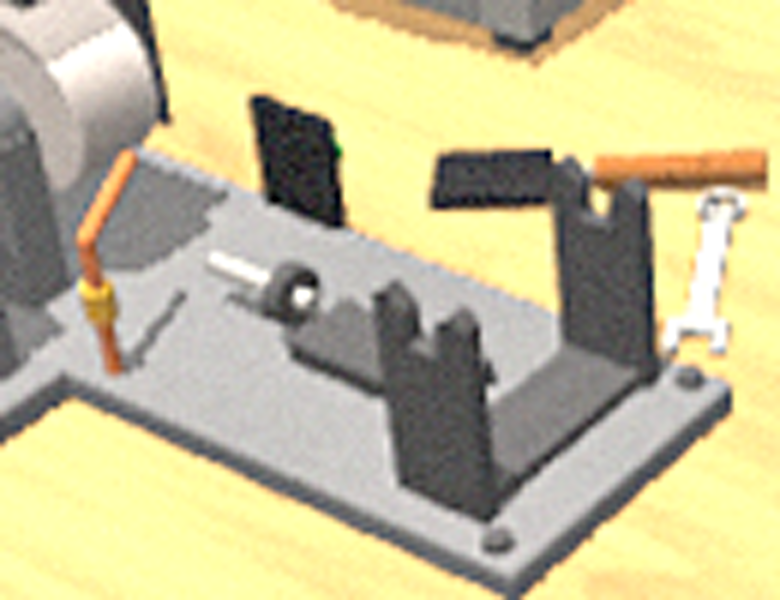

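Run:
```python
from h import *
C=np.load('pics/topC.npy'); S=np.load('pics/sceneC.npy')
def sel(C,lo,hi): return C[np.all((C>lo)&(C<hi),-1)]
def fit(P,nm):
    c=(P.min(0)+P.max(0))/2; print(nm,len(P),'min',P.min(0).round(4),'max',P.max(0).round(4),'med',np.median(P,0).round(4))
print('axle ends', onplane('top',[(127.4,172.6),(127.4,243),(198.3,172.2),(198.3,243.6)],0.11).round(4))
for n,c in (('top',C),('scene',S)):
    fit(sel(c,[.4,.2,.172],[.7,.5,.25]),n+' wheel top')
    a=sel(c,[.59,-.28,.137],[.66,-.1,.17]); fit(a,n+' arm+'); b=sel(c,[.43,-.28,.137],[.52,-.1,.17]); fit(b,n+' arm-')
    print('idler');fit(sel(c,[.45,.1,.15],[.65,.28,.2]),n)
m=np.argwhere
for v in range(188,198): print([tuple(C[v,u].round(3)) for u in range(140,146,2)])
print(np.load('pics/top0.npz')['p'][186:200,139:147].sum(-1))
# rectangles of fork arm tops in image coordinates
zt=np.where((C[...,2]>.13)&(C[...,2]<.17)); 
M=((C[...,2]>.13)&(C[...,2]<.17)&(C[...,1]<-.1)&(C[...,1]>-.25)&(C[...,0]>.4)&(C[...,0]<.7)).astype(np.uint8)
for r in (range(173,192),range(225,245)): 
    for v in r: print(v,''.join('#' if M[v,u] else '.' for u in range(325,380)))
```

```text
axle ends [[0.6417 0.3949 0.11  ]
 [0.46   0.3959 0.11  ]
 [0.6381 0.2098 0.11  ]
 [0.4557 0.2125 0.11  ]]
top wheel top 815 min [0.5317 0.3309 0.172 ] max [0.5736 0.4593 0.202 ] med [0.5514 0.3881 0.1908]
top arm+ 92 min [ 0.6021 -0.2107  0.137 ] max [ 0.6159 -0.1502  0.1555] med [ 0.6089 -0.1706  0.1486]
top arm- 85 min [ 0.4618 -0.2184  0.1378] max [ 0.4756 -0.1578  0.1551] med [ 0.4688 -0.178   0.1481]
idler
top 629 min [0.5247 0.1673 0.1501] max [0.5695 0.2566 0.1717] med [0.5466 0.2098 0.1631]
scene wheel top 833 min [0.5336 0.3329 0.172 ] max [0.5787 0.4635 0.202 ] med [0.5664 0.4036 0.1886]
scene arm+ 84 min [ 0.6015 -0.2102  0.137 ] max [ 0.62   -0.1472  0.1561] med [ 0.615  -0.1891  0.1454]
scene arm- 68 min [ 0.4628 -0.2185  0.1372] max [ 0.479  -0.1565  0.1572] med [ 0.4724 -0.1873  0.1456]
idler
scene 450 min [0.5252 0.169  0.1501] max [0.5744 0.2585 0.171 ] med [0.5569 0.2207 0.1627]
[(np.float64(0.611), np.float64(0.39), np.float64(-0.002)), (np.float64(0.611), np.float64(0.384), np.float64(0.0)), (np.float64(0.611), np.float64(0.379), np.float64(-0.005))]
[(np.float64
[... 3715 characters left out ...]
.........######......#########..........
234 ....................##########......#########..........
235 .....................#########.......#########.........
236 .....................#########.......#########.........
237 .....................#########........##...............
238 .....................######............................
239 .......................................................
240 .......................................................
241 .......................................................
242 .......................................................
243 .......................................................
244 .......................................................
```

```bash
cat >> h.py <<'E'
def down(yaw,tilt=0,flip=False):
    # tool x along axle dir (yaw), z down ; tilt about axle dir
    a=np.array([np.cos(yaw),np.sin(yaw),0]); 
    if flip: x=-a
    else: x=a
    z=np.array([0,0,-1.]); y=np.cross(z,x); M=R.from_matrix(np.c_[x,y,z])
    return R.from_rotvec(a*tilt)*M
def delta(p,Rt,obs=None):
    o=obs or get_obs(); R0=R.from_rotvec(o['orientation'])
    t=R0.inv().apply(np.array(p)-o['tcp_pos'])*1000; w=(R0.inv()*Rt).as_rotvec()
    return t.round(1),w.round(3)
E
python3 - <<'E'
from h import *
o=get_obs(); M=R.from_rotvec(o['orientation']).as_matrix(); print(M.round(3))
for f in (0,1): print(delta([.552,.395,.35],down(-.02,0,f)), np.degrees(1))
E
```

```text
[[ 0.251 -0.968 -0.   ]
 [-0.968 -0.251  0.001]
 [-0.001  0.    -1.   ]]
(array([-918.4, -633.5, -118.2]), array([-1.000e-03,  1.000e-03, -1.297e+00])) 57.29577951308232
(array([-918.4, -633.5, -118.2]), array([1.000e-03, 1.000e-03, 1.845e+00])) 57.29577951308232
```

>>> servo_tool:
  increments: [0,0,-60,0,0,-0.045,85,0,0,-60,0,0,0,85,0,-60,0,0,0,-0.089,85,0,-60,0,0,0,-0.089,85,0,-60,0,0,0,-0.089,85,0,-60,0,0,0,-0.089,85,0,-60,0,0,0,-0.089,85,0,-60,0,0,0,-0.089,85]
  squeeze: 80

```text
clock: 1.15
tcp_pos: [0.4794, -0.4749, 0.3508]
orientation: [-2.932, 1.129, 0.001]
contact_force: [1.4, -0.7, 0.2]
grip_width: 0.0849
```

>>> servo_tool:
  increments: [0,-60,0,0,0,-0.089,85,0,-60,0,0,0,-0.089,85,0,-60,0,0,0,-0.089,85,0,-60,0,0,0,-0.089,85,0,-60,0,0,0,-0.089,85,0,-60,0,0,0,-0.089,85,0,-60,0,0,0,-0.089,85,0,-60,0,0,0,-0.089,85]

```text
clock: 2.15
tcp_pos: [0.6727, -0.0465, 0.3508]
orientation: [3.141, -0.037, -0.001]
contact_force: [1.2, -0.3, -0.6]
grip_width: 0.0852
```

Run:
```python
from h import *
o=get_obs(); print(o['clock'],o['tcp_pos'],o['joints'].round(2)); print(delta([.552,.395,.30],down(-.02)))
```

```text
2.15 [ 0.6726954  -0.04647414  0.35076251] [ 0.29  0.44 -0.46  1.38  0.19  1.37 -0.2 ]
(array([-130.9, -438.5,   50.8]), array([ 0.   ,  0.001, -0.003]))
```

>>> servo_tool:
  increments: [-16.4,-54.8,0,0,0,0,85,-16.4,-54.8,0,0,0,0,85,-16.4,-54.8,0,0,0,0,85,-16.4,-54.8,0,0,0,0,85,-16.4,-54.8,0,0,0,0,85,-16.4,-54.8,0,0,0,0,85,-16.4,-54.8,0,0,0,0,85,-16.4,-54.8,20,0,0,0,85]

```text
clock: 3.15
tcp_pos: [0.5529, 0.3955, 0.3325]
orientation: [-3.14, 0.042, -0.004]
contact_force: [2.7, 0.3, 0.2]
grip_width: 0.0852
```

Run:
```python
from h import *
o=get_obs(); print(o['clock'],o['tcp_pos'],o['joints'].round(2)); p,d=save('wrist','w1'); C=cloud('wrist',d,o); np.save('pics/w1C.npy',C)
P=C[np.all((C>[.45,.28,.17])&(C<[.65,.5,.22]),-1)]; print(len(P),P.min(0),P.max(0))
print(delta([.552,.395,.164],down(-.02)))
```

```text
3.15 [0.55285564 0.39552471 0.33251055] [-0.32  0.48 -0.59  1.38  0.26  1.35 -0.94]
6121 [0.53064689 0.33520156 0.17002591] [0.5751933  0.46595593 0.19977013]
(array([  7.2,   9.3, 164. ]), array([-0.004,  0.006,  0.005]))
```

View pics/w1.png

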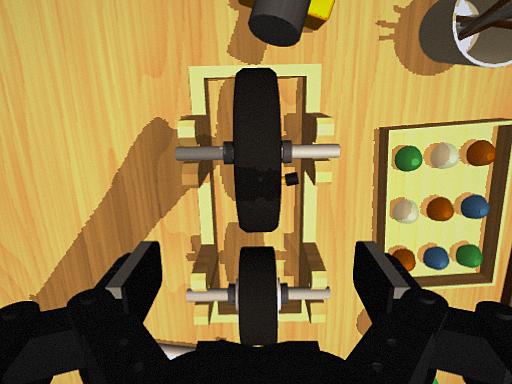

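Run:
```python
from h import *
o=get_obs(); print(o['clock'],o['tcp_pos'],o['qvel'].round(2));p,d=save('wrist','w2'); C=cloud('wrist',d,o)
P=C[np.all((C>[.45,.28,.17])&(C<[.65,.5,.22]),-1)]; print(len(P),P.min(0),P.max(0))
o=get_obs();print(o['tcp_pos']); print(delta([.552,.395,.164],down(-.02)))
print('axle',onplane('wrist',[(177,155),(340,151)],.112,o), onplane('wrist',[(187,296),(329,293)],.112,o))
```

```text
3.2 [0.54585838 0.40371855 0.32807176] [ 0.04 -0.02 -0.03  0.07 -0.06  0.05  0.14]
6137 [0.5306248  0.33587429 0.1700297 ] [0.57518742 0.46604604 0.19962073]
[0.54674977 0.40058486 0.32852886]
(array([  6.3,   5.8, 164.5]), array([-0.002,  0.006,  0.005]))
axle [[0.4554777  0.40439841 0.112     ]
 [0.63634856 0.40655303 0.112     ]] [[0.45312989 0.22285025 0.112     ]
 [0.63280433 0.22544305 0.112     ]]
```

>>> servo_tool:
  increments: [0,0,40,0,0,0,85,0,0,20,0,0,0,85,0,0,0,0,0,0,85,0,0,0,0,0,0,85,0,0,0,0,0,0,85,0,0,0,0,0,0,85,0,0,0,0,0,0,85,0,0,0,0,0,0,85]

```text
clock: 4.25
tcp_pos: [0.5528, 0.3935, 0.2714]
orientation: [-3.141, 0.041, -0.0]
contact_force: [1.2, -0.3, -1.0]
grip_width: 0.0851
```

Run:
```python
from h import *
o=get_obs(); print(o['clock'],o['tcp_pos'],o['qvel'].round(2));p,d=save('wrist','w3'); C=cloud('wrist',d,o)
P=C[np.all((C>[.45,.28,.17])&(C<[.65,.5,.22]),-1)]; print(len(P),P.min(0),P.max(0))
o=get_obs();print(o['tcp_pos']); print(delta([.553,.398,.164],down(-.02)))
```

```text
4.25 [0.55281419 0.3934775  0.27143236] [0. 0. 0. 0. 0. 0. 0.]
9241 [0.53080835 0.3351568  0.17000496] [0.57505726 0.46670939 0.19984926]
[0.55281314 0.39344404 0.27134472]
(array([ 1.000e-01, -4.600e+00,  1.073e+02]), array([-0.   , -0.   , -0.006]))
```

View pics/w3.png

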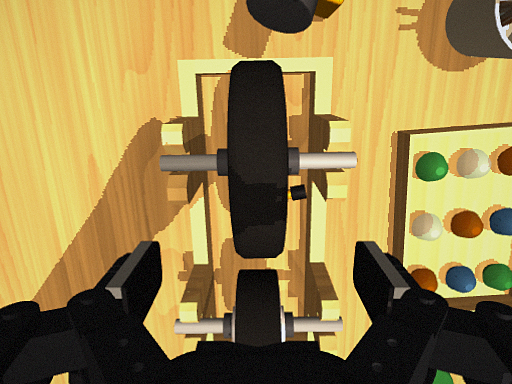

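>>> servo_tool:
  increments: [0,-4.5,20,0,0,0,85,0,0,30,0,0,0,85,0,0,30,0,0,0,85,0,0,20,0,0,0,85,0,0,7,0,0,0,85,0,0,0,0,0,0,85,0,0,0,0,0,0,40,0,0,0,0,0,0,40]
  squeeze: 80

```text
clock: 5.3
tcp_pos: [0.5534, 0.3984, 0.1654]
orientation: [-3.14, 0.041, -0.002]
contact_force: [1.1, 0.1, 0.0]
grip_width: 0.0513
```

>>> servo_tool:
  increments: [0,0,0,0,0,0,30,0,0,0,0,0,0,30,0,0,0,0,0,0,30,0,0,0,0,0,0,30,0,0,-10,0,0,0,30,0,0,-20,0,0,0,30,0,0,-20,0,0,0,30,0,0,-20,0,0,0,30]

```text
clock: 6.3
tcp_pos: [0.553, 0.398, 0.236]
orientation: [-3.141, 0.041, -0.001]
contact_force: [0.4, 0.0, -7.4]
grip_width: 0.0431
```

>>> servo_tool:
  increments: [0,0,-40,0,0,0,30,0,0,-40,0,0,0,30,0,0,-40,0,0,0,30,0,0,0,0,0,0,30,0,0,0,0,0,0,30,0,0,0,0,0,0,30,0,0,0,0,0,0,30,0,0,0,0,0,0,30]

```text
clock: 7.3
tcp_pos: [0.5528, 0.3978, 0.3535]
orientation: [3.141, -0.041, -0.002]
contact_force: [-0.9, -0.4, -8.1]
grip_width: 0.043
```

Run:
```python
from h import *
o=get_obs(); print(o['clock'],o['tcp_pos'],o['qvel'].round(2),o['contact_force'],o['moment'])
p,d=save('wrist','w4'); C=cloud('wrist',d,o);np.save('pics/w4C.npy',C)
p,d=save('scene','s4'); C=cloud('scene',d);np.save('pics/s4C.npy',C)
q=cv2.resize(p[100:300,250:450,::-1],None,fx=3,fy=3,interpolation=cv2.INTER_CUBIC); cv2.imwrite('pics/s4c.png',cv2.convertScaleAbs(q,alpha=1.3,beta=10))
p,d=save('top','t4')
```

```text
7.3 [0.55278655 0.39782835 0.35347176] [ 0.   -0.   -0.   -0.01 -0.    0.   -0.  ] [-0.91774585 -0.42157981 -8.0529204 ] [ 0.0536926   0.03103923 -0.02277124]
```

View pics/w4.png

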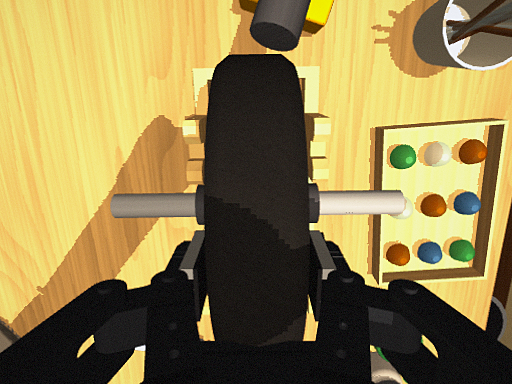

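View pics/s4c.png

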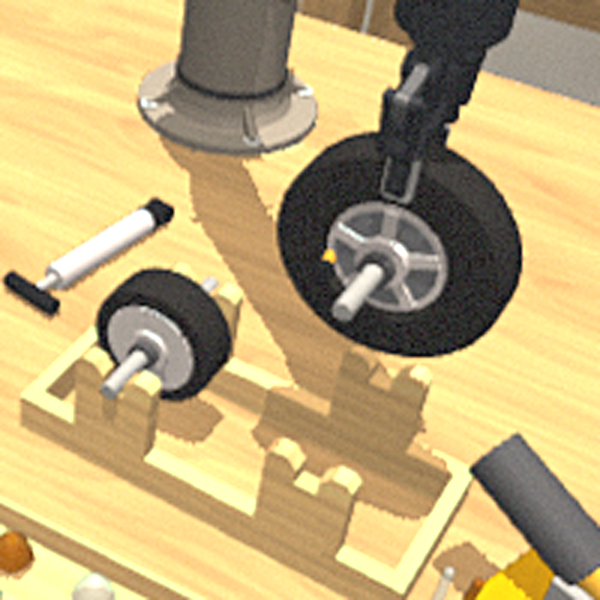

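Run:
```python
from h import *
o=get_obs();print(o['tcp_pos'])
print(onplane('wrist',[(112,206),(405,202)],.2975,o))
# scene-depth of front axle end & wrist depth on axle
C=np.load('pics/w4C.npy')
for u,v in [(130,206),(160,206),(360,203),(390,202)]:
    col=C[v-10:v+11,u]; m=col[:,2]>.25; print(u,col[m].mean(0).round(4),col[m][:,2].max().round(4),col[m][:,1].min().round(4),col[m][:,1].max().round(4))
print(delta([.540,-.184,.353],down(.057)))
# fork slot heights/mouth from wrist later
```

```text
[0.55291584 0.39794957 0.3541087 ]
[[0.45858291 0.40097049 0.2975    ]
 [0.64710136 0.39888607 0.2975    ]]
130 [0.4724 0.4025 0.3027] 0.3054 0.3956 0.4081
160 [0.4911 0.402  0.3025] 0.3045 0.3951 0.4077
360 [0.6165 0.4007 0.302 ] 0.304 0.3933 0.4061
390 [0.6312 0.404  0.3114] 0.4961 0.3942 0.4715
(array([  2.2, 582.1,   1.2]), array([ 0.   ,  0.   , -0.083]))
```

>>> servo_tool:
  increments: [0,20,0,0,0,0,30,0,40,0,0,0,0,30,0,45,0,0,0,0,30,0,45,0,0,0,0,30,0,45,0,0,0,0,30,0,45,0,0,0,0,30,0,45,0,0,0,0,30,0,45,0,0,0,0,30]

```text
clock: 8.45
tcp_pos: [0.5438, 0.0657, 0.3548]
orientation: [3.141, -0.042, 0.001]
contact_force: [0.8, -0.1, -7.7]
grip_width: 0.043
```

>>> servo_tool:
  increments: [0,45,0,0,0,0,30,0,45,0,0,0,0,30,0,45,0,0,0,0,30,0,45,0,0,0,0,30,0,40,0,0,0,-0.04,30,0,22,0,0,0,-0.043,30,2,10,0,0,0,0,30,0,0,0,0,0,0,30]

```text
clock: 9.45
tcp_pos: [0.5414, -0.1839, 0.3544]
orientation: [-3.14, -0.087, -0.0]
contact_force: [-0.2, 0.8, -8.6]
grip_width: 0.0427
```

>>> servo_tool:
  increments: [0,0,0,0,0,0,30,0,0,0,0,0,0,30,0,0,0,0,0,0,30,0,0,0,0,0,0,30,0,0,0,0,0,0,30,0,0,0,0,0,0,30,0,0,0,0,0,0,30,0,0,0,0,0,0,30]

```text
clock: 10.45
tcp_pos: [0.5415, -0.1838, 0.3543]
orientation: [-3.14, -0.089, -0.0]
contact_force: [0.9, 0.2, -9.0]
grip_width: 0.0431
```

Run:
```python
from h import *
o=get_obs(); print(o['clock'],o['tcp_pos'],o['joints'].round(2),o['qvel'].round(2),o['contact_force'])
p,d=save('wrist','w5'); C=cloud('wrist',d,o);np.save('pics/w5C.npy',C)
a=lambda lo,hi: (lambda P:(len(P),P.min(0).round(4),P.max(0).round(4)) if len(P) else 0)(C[np.all((C>lo)&(C<hi),-1)])
print(a([.59,-.28,.137],[.66,-.1,.17]),a([.43,-.28,.137],[.52,-.1,.17]))
p,d=save('top','t5');p,d=save('scene','s5')
q=cv2.resize(p[60:260,90:290,::-1],None,fx=3,fy=3,interpolation=cv2.INTER_CUBIC); cv2.imwrite('pics/s5c.png',cv2.convertScaleAbs(q,alpha=1.3,beta=10))
```

```text
10.45 [ 0.54149    -0.18375303  0.35429213] [ 0.52  0.24 -0.37  1.63  0.09  1.29  0.19] [ 0.  0.  0. -0.  0.  0.  0.] [ 0.89895142  0.21345101 -9.00563369]
(494, array([ 0.6028, -0.2077,  0.1372]), array([ 0.6176, -0.1477,  0.1536])) (492, array([ 0.4613, -0.2146,  0.1371]), array([ 0.4762, -0.1547,  0.1537]))
```

View pics/w5.png

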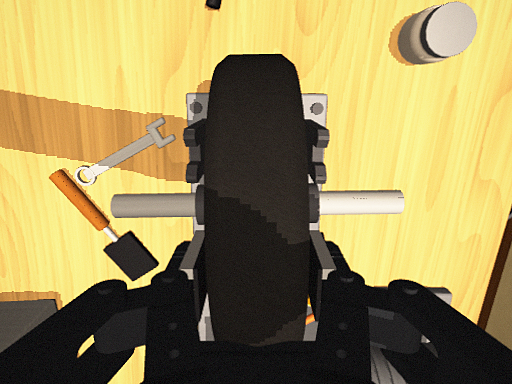

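View pics/s5c.png

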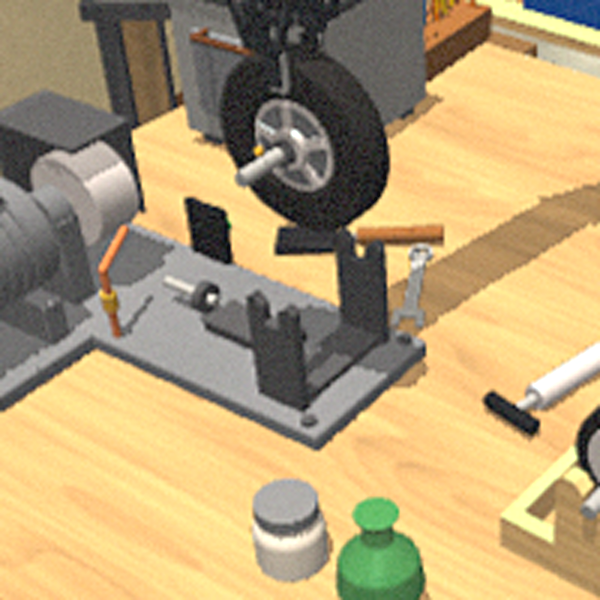

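>>> servo_tool:
  increments: [-1.5,0,20,0,0,0,30,0,0,35,0,0,0,30,0,0,35,0,0,0,30,0,0,25,0,0,0,30,0,0,10,0,0,0,30,0,0,5,0,0,0,30,0,0,0,0,0,0,30,0,0,0,0,0,0,30]

```text
clock: 11.6
tcp_pos: [0.5407, -0.184, 0.2254]
orientation: [3.14, 0.089, 0.003]
contact_force: [-0.7, 0.3, -7.6]
grip_width: 0.0432
```

Run:
```python
from h import *
o=get_obs(); print(o['clock'],o['tcp_pos'],o['contact_force'])
p,d=save('wrist','w6')
p,d=save('scene','s6')
q=cv2.resize(p[90:220,110:240,::-1],None,fx=5,fy=5,interpolation=cv2.INTER_CUBIC)[:600]; cv2.imwrite('pics/s6c.png',cv2.convertScaleAbs(q,alpha=1.3,beta=10))
```

```text
11.6 [ 0.54067419 -0.18396623  0.22538576] [-0.74713141  0.30744104 -7.64505927]
```

View pics/w6.png

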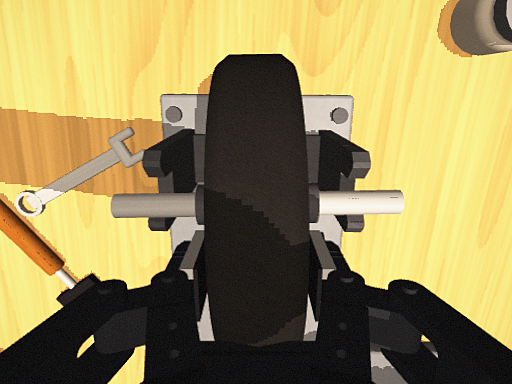

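View pics/s6c.png

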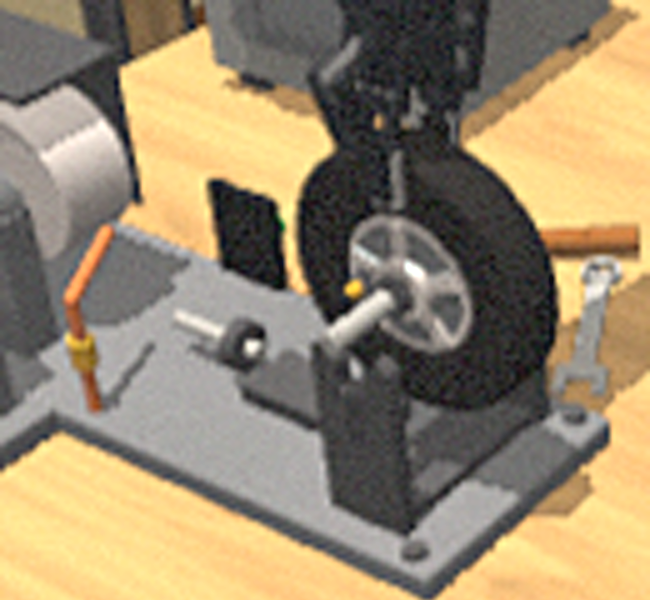

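Run:
```python
from h import *
o=get_obs(); d=np.load('pics/w6.npz')['d']; C=cloud('wrist',d,o)
for lo,hi,n in [([.60,-.28,.135],[.625,-.1,.157],'arm+'),([.455,-.28,.135],[.48,-.1,.157],'arm-'),([.60,-.22,.160],[.64,-.15,.18],'axle+'),([.44,-.22,.160],[.48,-.15,.18],'axle-')]:
    P=C[np.all((C>lo)&(C<hi),-1)]; print(n,len(P),P.min(0).round(4),P.max(0).round(4),((P.min(0)+P.max(0))/2).round(4))
```

```text
arm+ 1041 [ 0.6019 -0.2079  0.1351] [ 0.6176 -0.1475  0.1534] [ 0.6098 -0.1777  0.1443]
arm- 967 [ 0.4607 -0.2146  0.135 ] [ 0.4761 -0.1546  0.1539] [ 0.4684 -0.1846  0.1444]
axle+ 1184 [ 0.6001 -0.1843  0.1663] [ 0.6314 -0.1674  0.177 ] [ 0.6157 -0.1758  0.1717]
axle- 1252 [ 0.4467 -0.195   0.162 ] [ 0.48   -0.1779  0.1771] [ 0.4634 -0.1864  0.1695]
```

>>> servo_tool:
  increments: [-1,0,0,0,0,0.015,30,0,0,10,0,0,0,30,0,0,10,0,0,0,30,0,0,8,0,0,0,30,0,0,6,0,0,0,30,0,0,3,0,0,0,30,0,0,0,0,0,0,30,0,0,0,0,0,0,30]

```text
clock: 12.7
tcp_pos: [0.5392, -0.1839, 0.1876]
orientation: [3.141, 0.066, 0.001]
contact_force: [-1.4, -0.7, -3.8]
grip_width: 0.0428
```

>>> servo_tool:
  increments: [0,-2.85,0.6,-0.05,0,0,30,0,-5.7,0.28,-0.1,0,0,30,0,-5.7,0.28,-0.1,0,0,30,0,-5.7,0.28,-0.1,0,0,30,0,-5.7,0.28,-0.1,0,0,30,0,-5.7,0.28,-0.1,0,0,30,0,-5.7,0.28,-0.1,0,0,30,0,-5.7,0.28,-0.1,0,0,30]

```text
clock: 13.7
tcp_pos: [0.5392, -0.1431, 0.173]
orientation: [2.39, 0.049, 0.027]
contact_force: [-4.7, 2.2, -0.6]
grip_width: 0.0426
```

```bash
cat >> h.py <<'E'
def tilt(o):
    z=R.from_rotvec(o['orientation']).as_matrix()[:,2]; return np.degrees(np.arctan2(-z[1],-z[2]))
def axpt(o,r=.057):
    return o['tcp_pos']+r*R.from_rotvec(o['orientation']).as_matrix()[:,2]
E
python3 - <<'E'
from h import *
o=get_obs(); print(o['clock'],o['tcp_pos'],o['contact_force'],o['joints'].round(2),tilt(o),axpt(o))
p,d=save('scene','s7'); o=get_obs(); print(tilt(o),axpt(o))
q=cv2.resize(p[90:220,110:240,::-1],None,fx=5,fy=5,interpolation=cv2.INTER_CUBIC)[:600]; cv2.imwrite('pics/s7c.png',cv2.convertScaleAbs(q,alpha=1.3,beta=10))
E
```

```text
13.7 [ 0.53916923 -0.14308693  0.17303174] [-4.70359137  2.22441468 -0.59116005] [-0.11  0.45 -0.19  2.    0.92  1.14 -0.85] 43.00842113812273 [ 0.54106138 -0.18194553  0.13137326]
43.21444652126237 [ 0.54086064 -0.17991997  0.12981615]
```

View pics/s7c.png

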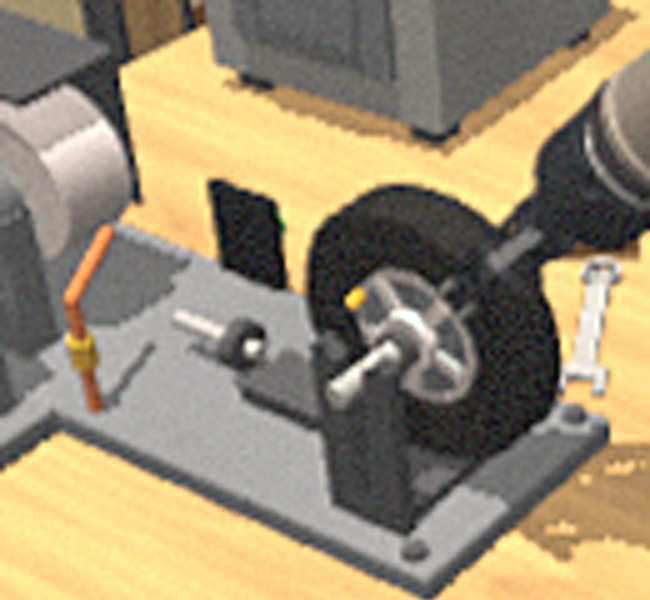

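>>> servo_tool:
  increments: [0,0,0,0,0,0,66,0,0,0,0,0,0,66,0,0,0,0,0,0,66,0,8,0.56,0.14,0,0,66,0,8,0.56,0.14,0,0,66,0,8,0.56,0.14,0,0,66,0,8,0.56,0.14,0,0,66,0,8,0.56,0.14,0,0,66]

```text
clock: 14.75
tcp_pos: [0.5394, -0.1823, 0.1884]
orientation: [3.095, 0.063, 0.007]
contact_force: [0.2, 1.0, -0.7]
grip_width: 0.0663
```

Run:
```python
from h import *
o=get_obs(); print(o['clock'],o['tcp_pos'],o['contact_force'],o['joints'].round(2),tilt(o),axpt(o))
p,d=save('scene','s8')
q=cv2.resize(p[90:220,110:240,::-1],None,fx=5,fy=5,interpolation=cv2.INTER_CUBIC)[:600]; cv2.imwrite('pics/s8c.png',cv2.convertScaleAbs(q,alpha=1.3,beta=10))
```

```text
14.75 [ 0.53943858 -0.18230705  0.1883658 ] [ 0.21648824  0.96586457 -0.67617462] [ 0.45  0.36 -0.32  1.85  0.19  0.94  0.07] 2.6421729744115776 [ 0.53976584 -0.18493461  0.13142733]
```

View pics/s8c.png

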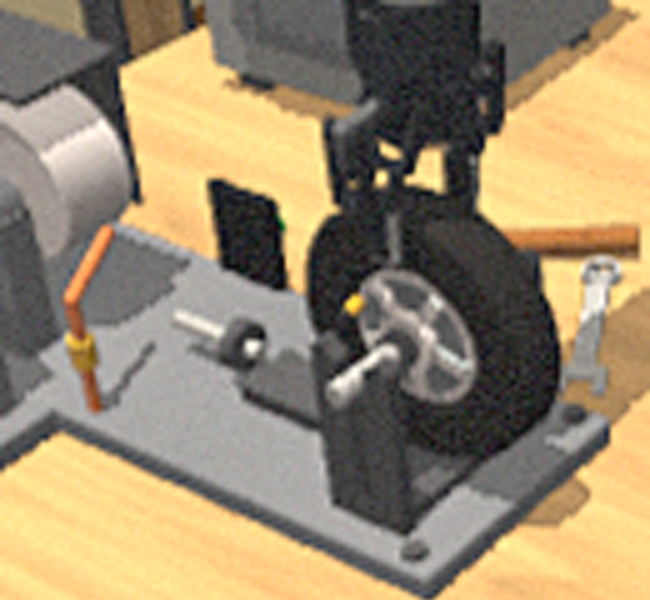

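```bash
cat >> h.py <<'E'
def valve(p,y=(110,240),r=(90,220),cen=(.5395,-.1835,.130),yaw=.05,off=.030):
    h=cv2.cvtColor(p,cv2.COLOR_RGB2HSV); m=cv2.inRange(h,(18,170,110),(32,255,255)); k=np.zeros_like(m); k[r[0]:r[1],y[0]:y[1]]=m[r[0]:r[1],y[0]:y[1]]
    n,l,st,ce=cv2.connectedComponentsWithStats(k)
    a=np.array([np.cos(yaw),np.sin(yaw),0]); b=np.array([-np.sin(yaw),np.cos(yaw),0]); c=np.array(cen)
    for i in range(1,n):
        if st[i,4]<3: continue
        e,d=rays('scene',ce[i]); t=((c+a*off-e)@a)/(d[0]@a); P=e+d[0]*t-c
        print('px',ce[i].round(1),st[i,4],'y,z',(P@b).round(4),P[2].round(4),'r',np.hypot(P@b,P[2]).round(4),'deg from up',np.degrees(np.arctan2(P@b,P[2])).round(1))
E
python3 - <<'E'
from h import *
for s in ('s6','s7','s8'):
    print(s)
    for off in (.026,.032): valve(np.load(f'pics/{s}.npz')['p'],y=(170,200),r=(135,175),off=off,cen=(.5395,-.1835,.130 if s!='s6' else .169))
E
```

```text
s6
px [180.1 147.3] 7 y,z -0.0383 -0.013 r 0.0404 deg from up -108.7
px [180.1 147.3] 7 y,z -0.0325 -0.0076 r 0.0334 deg from up -103.2
s7
px [180.4 149.1] 11 y,z -0.0383 0.0194 r 0.0429 deg from up -63.1
px [180.4 149.1] 11 y,z -0.0325 0.0248 r 0.0409 deg from up -52.6
s8
px [180.1 150.3] 9 y,z -0.04 0.0142 r 0.0424 deg from up -70.4
px [180.1 150.3] 9 y,z -0.0342 0.0197 r 0.0394 deg from up -60.1
```

>>> servo_tool:
  increments: [0,7.4,0.48,0.13,0,0,66,0,7.4,0.48,0.13,0,0,66,0,7.4,0.48,0.13,0,0,66,0,7.4,0.48,0.13,0,0,66,0,7.4,0.48,0.13,0,0,66,0,0,0,0,0,0,66,0,0,0,0,0,0,66,0,0,0,0,0,0,66]

```text
clock: 15.8
tcp_pos: [0.5409, -0.2145, 0.1781]
orientation: [-2.543, -0.057, 0.016]
contact_force: [-0.1, 0.2, 0.5]
grip_width: 0.066
```

Run:
```python
from h import *
o=get_obs(); print(o['clock'],o['tcp_pos'],o['contact_force'],o['joints'].round(2),tilt(o),axpt(o))
p,d=save('scene','s9'); valve(p,y=(170,200),r=(135,175),off=.029)
q=cv2.resize(p[90:220,110:240,::-1],None,fx=5,fy=5,interpolation=cv2.INTER_CUBIC)[:600]; cv2.imwrite('pics/s9c.png',cv2.convertScaleAbs(q,alpha=1.3,beta=10))
p,d=save('wrist','w9')
```

```text
15.8 [ 0.54093221 -0.21451938  0.17813041] [-0.07513644  0.18666592  0.54504582] [ 0.84  0.63 -0.44  1.61 -0.28  1.25  0.61] -34.252203255617054 [ 0.53956679 -0.18244689  0.13102955]
px [180.3 150.1] 7 y,z -0.0362 0.018 r 0.0404 deg from up -63.6
```

View pics/s9c.png

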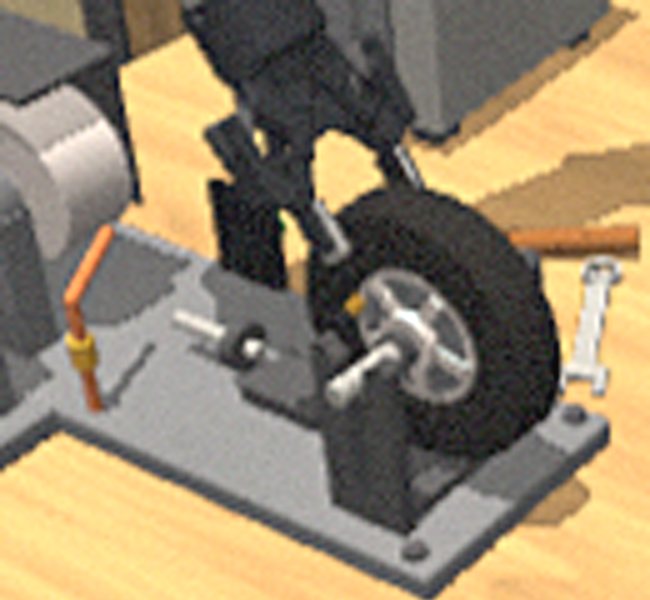

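View pics/w9.png

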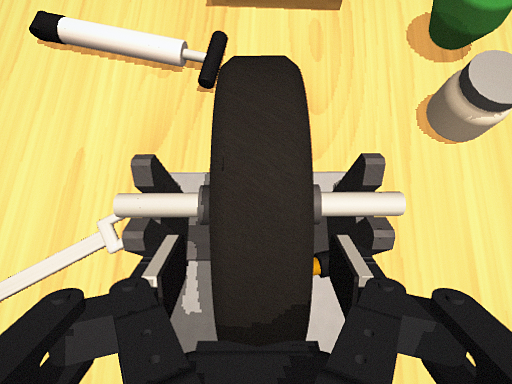

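>>> servo_tool:
  increments: [0,0,0,0,0,0,30,0,0,0,0,0,0,30,0,0,0,0,0,0,30,0,0,0,0,0,0,30,0,0,0,0,0,0,30,0,-5.1,0.23,-0.09,0,0,30,0,-6.8,0.4,-0.12,0,0,30,0,-6.8,0.4,-0.12,0,0,30]

```text
clock: 16.9
tcp_pos: [0.5403, -0.2003, 0.1861]
orientation: [-2.876, -0.059, 0.005]
contact_force: [1.9, 0.0, 1.5]
grip_width: 0.043
```

>>> servo_tool:
  increments: [0,-6.8,0.4,-0.12,0,0,30,0,-6.8,0.4,-0.12,0,0,30,0,-6.8,0.4,-0.12,0,0,30,0,-6.8,0.4,-0.12,0,0,30,0,-6.8,0.4,-0.12,0,0,30,0,-6.8,0.4,-0.12,0,0,30,0,-5.7,0.28,-0.1,0,0,30,0,0,0,0,0,0,30]

```text
clock: 17.9
tcp_pos: [0.5385, -0.1527, 0.1806]
orientation: [2.586, 0.059, 0.017]
contact_force: [-4.9, 4.5, 18.0]
grip_width: 0.043
```

Run:
```python
from h import *
o=get_obs(); print(o['clock'],o['tcp_pos'],o['contact_force'],o['joints'].round(2),tilt(o),axpt(o))
p,d=save('scene','s10'); valve(p,y=(170,215),r=(125,175),off=.029)
q=cv2.resize(p[90:220,110:240,::-1],None,fx=5,fy=5,interpolation=cv2.INTER_CUBIC)[:600]; cv2.imwrite('pics/s10c.png',cv2.convertScaleAbs(q,alpha=1.3,beta=10))
p,d=save('top','t10')
q=cv2.resize(p[130:260,300:430,::-1],None,fx=4.5,fy=4.5,interpolation=cv2.INTER_CUBIC)[:600]; cv2.imwrite('pics/t10c.png',cv2.convertScaleAbs(q,alpha=1.6,beta=20))
```

```text
17.9 [ 0.53848742 -0.15271591  0.18064619] [-4.94272338  4.50482991 18.02568903] [-0.    0.37 -0.18  1.98  0.75  1.02 -0.61] 31.772293684470664 [ 0.53988368 -0.18271996  0.13220232]
px [188.2 144.9] 12 y,z -0.0014 0.0495 r 0.0495 deg from up -1.6
```

View pics/s10c.png

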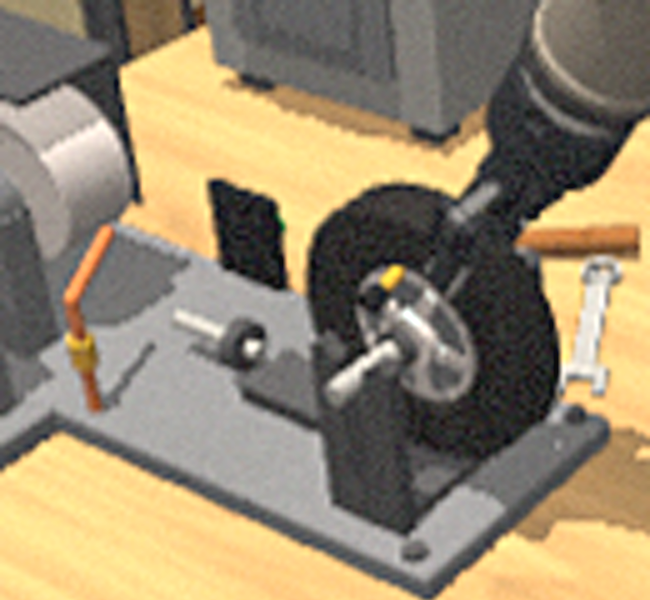

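View pics/t10c.png

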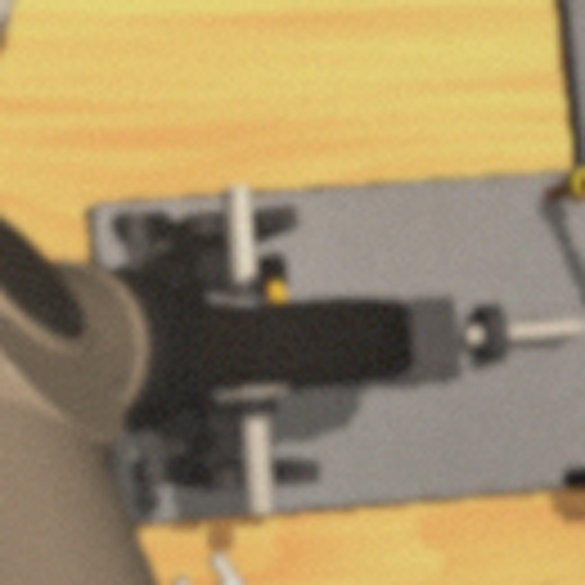

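Run:
```python
from h import *
yaw=.05;a=np.array([np.cos(yaw),np.sin(yaw),0]);b=np.array([-np.sin(yaw),np.cos(yaw),0]);c=np.array([.5395,-.1835,.13])
p=np.load('pics/t10.npz')['p'];h=cv2.cvtColor(p,cv2.COLOR_RGB2HSV)
print(h[185:205,358:366][:,:,:].tolist()[0][:2])
m=cv2.inRange(h,(14,140,90),(34,255,255)); m[:185]=0;m[205:]=0;m[:,:350]=0;m[:,370:]=0
v,u=np.nonzero(m); print(len(u),u.mean(),v.mean())
U=(u.mean(),v.mean())
for z in (.16,.168): P=onplane('top',[U],z)[0]-c; print('brass top',P@a,P@b)
capt=(300+273/4.5,130+265/4.5)
P=onplane('top',[capt],.168)[0]-c; print('cap top',P@a,P@b)
d=np.load('pics/t10.npz')['d'];C=cloud('top',d)
for vv in range(186,200): print(vv,[((C[vv,uu]-c)@b.round(3)).round(3).tolist().__str__()+'/'+str((C[vv,uu,2]).round(3)) for uu in range(356,366)])
e,dd=rays('scene',[(184.8,149.4)])
for off in (.036,.042): t=((c+a*off-e)@a)/(dd[0]@a);P=e+dd[0]*t-c; print('cap scene',off,P@b,P[2])
# triangulate brass
e1,d1=rays('top',[U]); e2,d2=rays('scene',[(188.2,144.9)])
A=np.c_[d1[0],-d2[0]]; s=np.linalg.lstsq(A,e2-e1,rcond=None)[0]; P1=e1+d1[0]*s[0];P2=e2+d2[0]*s[1]; P=(P1+P2)/2-c; print('tri',P@a,P@b,P[2],np.linalg.norm(P1-P2))
# axle line in top
print('axle', [ (onplane('top',[q],.135)[0]-c)@np.c_[a,b] for q in [(300+240/4.5,130+188/4.5),(300+258/4.5,130+513/4.5)]])
```

```text
[[15, 31, 81], [21, 33, 78]]
11 361.09090909090907 194.36363636363637
brass top 0.02850957880182442 -0.013224859084320851
brass top 0.028083238813400947 -0.011158107935046969
cap top 0.04154988690137236 -0.011304973880541002
186 ['-0.008/0.137', '-0.039/0.023', '-0.042/0.022', '-0.045/0.023', '-0.047/0.027', '-0.05/0.024', '-0.055/0.018', '-0.057/0.02', '-0.06/0.02', '-0.063/0.019']
187 ['-0.008/0.136', '-0.039/0.024', '-0.004/0.171', '-0.006/0.173', '-0.01/0.17', '-0.011/0.174', '-0.014/0.172', '-0.056/0.022', '-0.059/0.022', '-0.061/0.025']
188 ['-0.008/0.136', '-0.002/0.171', '-0.004/0.171', '-0.006/0.175', '-0.009/0.173', '-0.011/0.174', '-0.013/0.176', '-0.017/0.171', '-0.058/0.023', '-0.062/0.02']
189 ['-0.007/0.137', '-0.001/0.173', '-0.003/0.173', '-0.005/0.175', '-0.007/0.178', '-0.011/0.173', '-0.013/0.173', '-0.015/0.175', '-0.059/0.021', '-0.061/0.022']
190 ['-0.007/0.137', '-0.002/0.168', '-0.003/0.173', '-0.005/0.175', '-0.008/0.175', '-0.01/0.177', '-0.012/0.177', '-0.015/0.174', '-0.058/0.022', '-0.061/0.021']
191 ['-0.008/0.133', '-0.039/0.019', '-0.004/0.17', '-0.00
[... 973 characters left out ...]
0.004/0.206', '0.002/0.206', '-0.0/0.208', '-0.002/0.208', '-0.004/0.213', '-0.007/0.21', '-0.008/0.214']
198 ['0.014/0.215', '0.011/0.214', '0.009/0.215', '0.006/0.213', '0.005/0.217', '0.002/0.217', '0.001/0.219', '-0.002/0.218', '-0.005/0.217', '-0.007/0.216']
199 ['0.014/0.215', '0.012/0.218', '0.01/0.217', '0.008/0.219', '0.005/0.218', '0.003/0.218', '0.001/0.219', '-0.002/0.219', '-0.003/0.221', '-0.006/0.219']
cap scene 0.036 -0.0104648687142089 0.034000947903587986
cap scene 0.042 -0.004791319905289898 0.03938687670146912
tri 0.02630008591945871 -0.0068358276946184965 0.046721340404688394 0.004765534740258306
axle [array([ 0.08832217, -0.00492055]), array([-0.09378177,  0.0004604 ])]
```

>>> servo_tool:
  increments: [0,-4.3,-0.5,-0.075,0,0,30,0,-4.3,-0.5,-0.075,0,0,30,0,0,0,0,0,0,30,0,0,0,0,0,0,30,0,0,0,0,0,0,66,0,0,0,0,0,0,66,0,0,0,0,0,0,66,0,0,0,0,0,0,66]

```text
clock: 19.0
tcp_pos: [0.5373, -0.147, 0.1744]
orientation: [2.441, 0.051, 0.018]
contact_force: [-0.2, 1.2, -0.1]
grip_width: 0.0664
```

>>> servo_tool:
  increments: [0,0,-15,0,0,0,66,0,0,-25,0,0,0,66,0,0,-40,0.1,0,0,66,0,0,-40,0.15,0,0,66,0,0,-40,0.15,0,0,66,0,0,-40,0.15,0,0,66,0,0,0,0.1,0,0,66,0,0,0,0,0,0,66]

```text
clock: 20.0
tcp_pos: [0.533, -0.0453, 0.3442]
orientation: [3.09, 0.059, 0.004]
contact_force: [-0.5, 0.5, -1.0]
grip_width: 0.0659
```

Run:
```python
from h import *
o=get_obs(); print(o['clock'],o['tcp_pos'],o['contact_force'],o['qvel'].round(2),tilt(o))
p,d=save('scene','s11'); valve(p,y=(170,215),r=(125,175),off=.0265)
q=cv2.resize(p[90:220,110:240,::-1],None,fx=5,fy=5,interpolation=cv2.INTER_CUBIC)[:600]; cv2.imwrite('pics/s11c.png',cv2.convertScaleAbs(q,alpha=1.3,beta=10))
p,d=save('top','t11')
q=cv2.resize(p[130:260,300:430,::-1],None,fx=4.5,fy=4.5,interpolation=cv2.INTER_CUBIC)[:600]; cv2.imwrite('pics/t11c.png',cv2.convertScaleAbs(q,alpha=1.6,beta=20))
o=get_obs();p,d=save('wrist','w11');import pickle;pickle.dump(o,open('pics/w11.pkl','wb'))
```

```text
20.0 [ 0.53302406 -0.04525408  0.34420795] [-0.48346102  0.52371676 -1.04756428] [-0.04  0.02 -0.04  0.03  0.04 -0.   -0.05] 2.918920667164299
px [189.5 145.3] 11 y,z 0.0017 0.048 r 0.048 deg from up 2.1
```

View pics/w11.png

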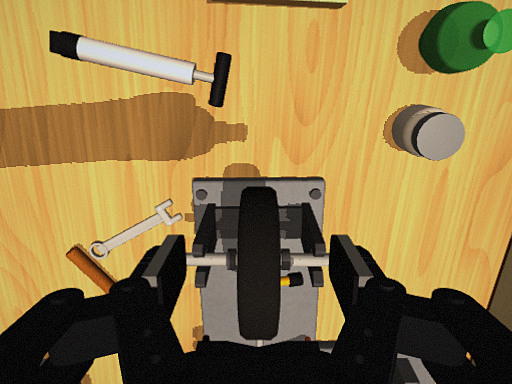

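View pics/t11c.png

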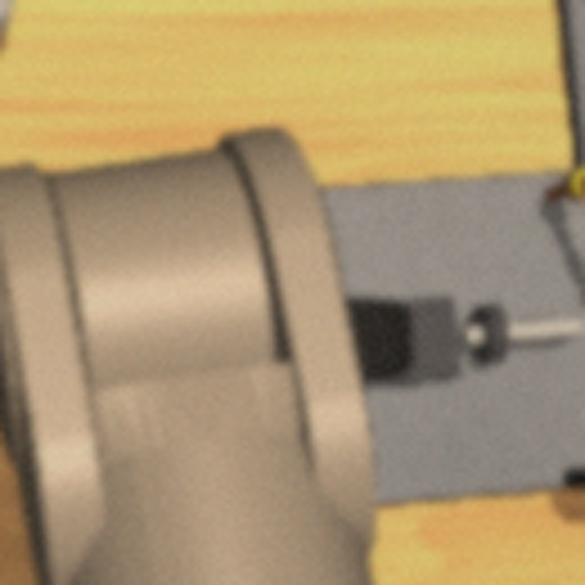

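View pics/s11c.png

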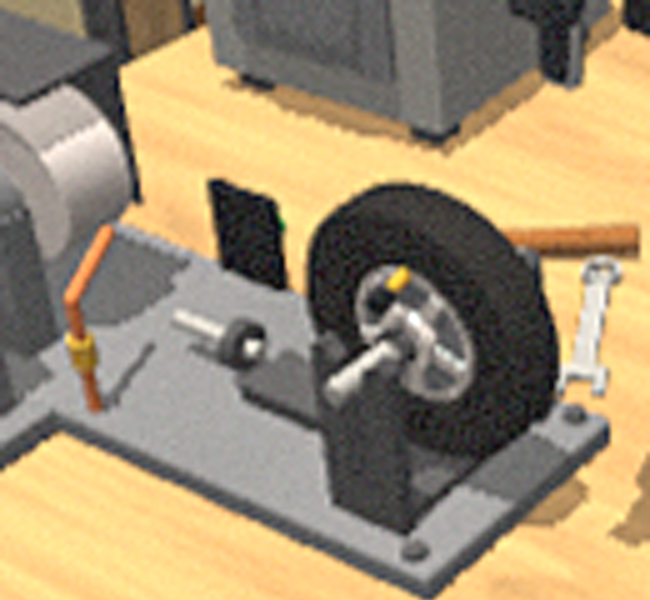

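>>> servo_tool:
  increments: [0,-40,-10,0,0,0,66,0,-40,-10,0,0,0,66,0,-40,0,0,0,0,66,0,-40,0,0,0,0,66,0,-40,0,0,0,0,66,0,-30,0,0,0,0,66,0,0,0,0,0,0,66,0,0,0,0,0,0,66]

```text
clock: 21.15
tcp_pos: [0.523, 0.187, 0.3509]
orientation: [3.089, 0.067, 0.0]
contact_force: [1.1, -0.5, 0.1]
grip_width: 0.0662
```

Run:
```python
from h import *
import pickle
o=pickle.load(open('pics/w11.pkl','rb')); d=np.load('pics/w11.npz')['d'];C=cloud('wrist',d,o)
def cl(C,n,lo,hi,dim=None):
    P=C[np.all((C>lo)&(C<hi),-1)]; 
    if len(P): print(n,len(P),P.min(0).round(4),P.max(0).round(4),((P.min(0)+P.max(0))/2).round(4))
def rep(C):
    cl(C,'valve',[.566,-.23,.155],[.60,-.14,.185])
    cl(C,'axle+',[.595,-.2,.125],[.64,-.15,.145]); cl(C,'axle-',[.44,-.21,.125],[.46,-.15,.145])
    cl(C,'hub+axle inner',[.575,-.20,.128],[.60,-.165,.15])
    cl(C,'tyre',[.50,-.3,.19],[.58,-.1,.23]); cl(C,'arm+',[.60,-.28,.146],[.625,-.1,.157]);cl(C,'arm-',[.455,-.28,.146],[.48,-.1,.157])
print('wrist');rep(C)
p,d=save('top','t12'); print('top');rep(cloud('top',d))
q=cv2.resize(p[130:260,300:430,::-1],None,fx=4.5,fy=4.5,interpolation=cv2.INTER_CUBIC)[:600]; cv2.imwrite('pics/t12c.png',cv2.convertScaleAbs(q,alpha=1.6,beta=20))
p,d=save('scene','s12'); print('scene');rep(cloud('scene',d))
```

```text
wrist
valve 249 [ 0.566  -0.1882  0.1635] [ 0.5886 -0.1736  0.1782] [ 0.5773 -0.1809  0.1708]
axle+ 425 [ 0.595  -0.1996  0.1259] [ 0.6258 -0.1501  0.1449] [ 0.6104 -0.1748  0.1354]
axle- 92 [ 0.4494 -0.1924  0.1256] [ 0.4599 -0.1771  0.1384] [ 0.4547 -0.1848  0.132 ]
hub+axle inner 271 [ 0.5752 -0.1881  0.128 ] [ 0.5998 -0.1673  0.1434] [ 0.5875 -0.1777  0.1357]
tyre 4415 [ 0.5155 -0.247   0.19  ] [ 0.5614 -0.1136  0.2218] [ 0.5385 -0.1803  0.2059]
arm+ 253 [ 0.6028 -0.2057  0.1461] [ 0.6173 -0.147   0.1537] [ 0.6101 -0.1764  0.1499]
arm- 255 [ 0.4616 -0.2148  0.146 ] [ 0.4761 -0.1549  0.1535] [ 0.4689 -0.1848  0.1498]
top
valve 50 [ 0.566  -0.1925  0.1678] [ 0.5861 -0.1772  0.18  ] [ 0.576  -0.1849  0.1739]
axle+ 123 [ 0.5966 -0.1982  0.1263] [ 0.6303 -0.1507  0.145 ] [ 0.6134 -0.1745  0.1356]
axle- 32 [ 0.4479 -0.1982  0.1293] [ 0.4586 -0.1822  0.141 ] [ 0.4533 -0.1902  0.1351]
hub+axle inner 52 [ 0.5763 -0.1903  0.1294] [ 0.5999 -0.1748  0.144 ] [ 0.5881 -0.1826  0.1367]
tyre 971 [ 0.5137 -0.2531  0.1901] [ 0.5595 -0.1176  0.2241] [ 0.5366 -0.1853  0.2071]
arm+ 66 [ 0.6032 -0.21    0.1461] [ 0.6156 -0.1506  0.1557] [ 0.6094 -0.1803  0.1509]
arm- 62 [ 0.4619 -0.2178  0.1462] [ 0.4755 -0.1588  0.1552] [ 0.4687 -0.1883  0.1507]
scene
valve 35 [ 0.5671 -0.1916  0.1633] [ 0.592  -0.1758  0.1797] [ 0.5795 -0.1837  0.1715]
axle+ 113 [ 0.5982 -0.1998  0.1252] [ 0.6339 -0.1502  0.145 ] [ 0.616  -0.175   0.1351]
axle- 2 [ 0.4446 -0.1888  0.1359] [ 0.4521 -0.1865  0.1405] [ 0.4484 -0.1877  0.1382]
hub+axle inner 37 [ 0.5751 -0.1959  0.1299] [ 0.5994 -0.1686  0.1458] [ 0.5872 -0.1823  0.1379]
tyre 499 [ 0.5182 -0.2471  0.1901] [ 0.568  -0.115   0.2254] [ 0.5431 -0.181   0.2078]
arm+ 38 [ 0.6025 -0.2073  0.1461] [ 0.6197 -0.1501  0.1556] [ 0.6111 -0.1787  0.1508]
arm- 10 [ 0.4612 -0.168   0.1467] [ 0.4717 -0.1549  0.1547] [ 0.4664 -0.1615  0.1507]
```

View pics/t12c.png

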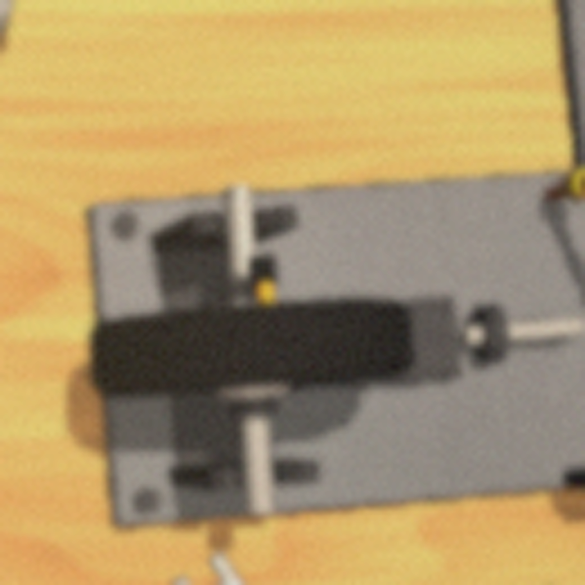

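Run:
```python
from h import *
a=np.load('pics/scene0.npz')['p'].astype(int);b=np.load('pics/s12.npz')['p'].astype(int)
m=(np.abs(a-b).sum(-1)>90).astype(np.uint8)
n,l,st,c=cv2.connectedComponentsWithStats(m)
print([tuple(s) for s in st[1:] if s[4]>40])
o=get_obs();print(o['clock'],o['contact_force'],o['qvel'].round(3))
cv2.imwrite('pics/s12.png',b[:,:,::-1].astype(np.uint8))
```

```text
[(np.int32(151), np.int32(0), np.int32(21), np.int32(5), np.int32(48)), (np.int32(296), np.int32(0), np.int32(12), np.int32(33), np.int32(214)), (np.int32(303), np.int32(0), np.int32(54), np.int32(66), np.int32(1108)), (np.int32(147), np.int32(6), np.int32(28), np.int32(32), np.int32(454)), (np.int32(171), np.int32(25), np.int32(13), np.int32(25), np.int32(126)), (np.int32(226), np.int32(55), np.int32(104), np.int32(77), np.int32(2078)), (np.int32(349), np.int32(54), np.int32(10), np.int32(33), np.int32(162)), (np.int32(334), np.int32(60), np.int32(14), np.int32(24), np.int32(196)), (np.int32(171), np.int32(126), np.int32(52), np.int32(64), np.int32(1370)), (np.int32(304), np.int32(133), np.int32(25), np.int32(16), np.int32(202)), (np.int32(301), np.int32(145), np.int32(33), np.int32(70), np.int32(1121)), (np.int32(218), np.int32(148), np.int32(4), np.int32(22), np.int32(53)), (np.int32(214), np.int32(185), np.int32(14), np.int32(10), np.int32(61)), (np.int32(330), np.int32(208), np.int32(74), np.int32(75), np.int32(3168))]
21.25 [-0.46711689 -0.448527    0.72182198] [ 0.008 -0.003  0.001 -0.003 -0.005 -0.003 -0.001]
```

View pics/s12.png

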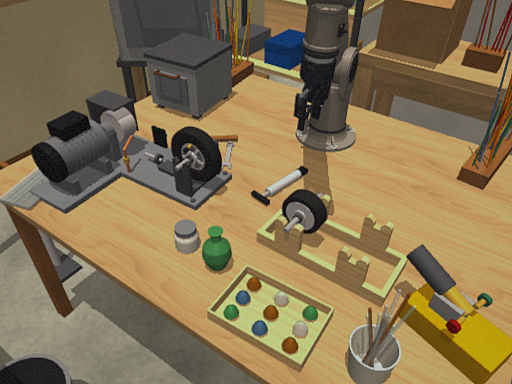

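The scene picture shows the contact wheel standing in the fork at about (195,155). The idler is still in the rack at (303,211), the pump, spanner, vase and jar look undisturbed, and the arm is clear.

```bash
python3 -c "
from bench import *
print(hand_in())"
```

```text
the job is handed in; nothing more can be done
None
```

The contact wheel is seated in the sander's fork with its valve almost straight up. I handed the job in at about 21 s, and no verdict was reported. I lifted the wheel out of the rack by the top of its tyre and lowered it into the fork. I then turned it about 110° in two gripped strokes plus a small correction, let go, and moved the arm away.

Last checks, from the wrist, top and scene cameras:
- **Valve:** all three cameras put it about 4° (0.07 rad) from vertical, inside the 0.2 rad limit.
- **Midway between the arms:** the wrist and top cameras show the wheel within about 3 mm of the middle. The scene camera reads about 4 mm the other way, because it sees the tyre obliquely.
- **Axle in the slots:** it lies along the slots. Its height and the tyre top agree with full seating to about 2 mm. The axle and fork-arm y readings differ by a few mm between cameras, but each camera agrees with itself.
- **Rest of the bench:** the scene picture shows the idler, pump, spanner, vase and jar where they were. I judged this by eye and by differencing pictures, not by measuring each one. The changed areas were mainly the arm, its shadow, the fork and the emptied rack station.

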